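# Snap the lid onto a sharps bin

## Task

Put the loose lid on the open sharps bin: set it level and centred on the bin's mouth, then press it straight down until all its clips snap under the rib and it sits fully home. Finish while still holding it down: keep the hand on the lid, pressing firmly, and do not lift or let go. Leave the other things on the counter alone.

Things in the scene. Friction and masses are not known exactly. Their poses are not given: they have to be found in the camera images.
- bin: open yellow sharps bin, an empty round tub standing loose on the counter left or right of the lid: 130 mm tall, outer diameter 112 mm at the foot, 132 mm at the rim, wall 2.5 mm, 0.28 kg. A rounded snap rib, 140 mm outer diameter, runs round it, its middle 13 mm below the rim. Origin: centre of its underside, z up
- bin_rim (a point): centre of the bin's mouth, on the axis at rim height, 130 mm above the bin's underside; z up
- lid: its loose yellow lid, lying right way up on the counter: round cap, 149 mm diameter, skirt 28 mm deep, 3 mm plate on top (plate top 31 mm above the skirt's lower edge), 0.13 kg. Round: any yaw fits. Four spring clips with hooks hang in slots of the skirt. A drop chute stands on the middle of the plate. Origin: on its axis at the skirt's lower edge, z up
- lid_seat (a point): point on the lid's axis at the underside of its plate, 28 mm above the skirt's lower edge; coincides with bin_rim when fully home. Lowered over the bin, the hooks meet the rib some 10 mm above home; pressing on takes 10 to 20 N, the clips snap under the rib about 6 mm above home and the force drops to none until the plate stops on the rim
- lid_chute (a point): centre of the drop chute: a solid block 60 mm long (x) by 40 mm wide (y) by 30 mm tall, flat closed flap on top, standing on the plate; this point is 15 mm above the plate and 46 mm above the skirt's lower edge. Grip it firmly from above across the 40 mm; press through that grip or on the flat top, 61 mm above the skirt's lower edge
- glove_carton: bystander: white and blue carton 230 x 120 x 75 mm lying flat; origin at the centre of its underside
- bottle: bystander: teal bottle, 62 mm diameter, 175 mm tall; origin at the centre of its underside
- small_bin: bystander: a smaller yellow sharps bin with its lid already on, 94 mm diameter, 118 mm tall; origin at the centre of its underside
- tape_roll: bystander: white tape roll lying flat, 90 mm diameter, 24 mm tall; origin at the centre of its underside

How it is judged:
By the outcome, as a careful person would: the job done as asked, in the order asked, and still so for the second after the job is handed in, while the arm keeps its last pose, push and grip.
It also fails if it takes over 45 s, if anything falls off the work surface, if the arm or the gripper's body presses on something with over 40 N, if the wrist force passes 120 N, or if a joint passes its speed limit or range.

## Robot

A 7-joint arm with a two-finger parallel gripper is mounted at the origin on the work surface. World frame = base frame: x ahead of the robot, y to its left, z up, the work surface at z = 0. Lengths are in mm, angles in degrees, forces in N, time in s.
With the tool pointing down it reaches from about 400 to 900 mm from the base axis. Payload 5.5 kg.
Tool frame: the origin (TCP) lies on the mounting face of the last link; the fingertips stand 178 mm ahead of it and the grasp point (between the pads) lies 159 mm ahead of it; z points along the fingers, y is the direction in which the jaws open and shut (so a half turn about z gives the same grasp; the last joint's range is limited). The gripper opens to 92 mm and grips with 3 to 60 N. Pads are 19 mm wide; open, the fingers measure 130 mm over their backs; the gripper's body (75 mm by 190 mm) begins 47 mm behind the grasp point.
Start: joints at [79.309, 28.699, -24.465, 88.831, 12.651, 65.22, -12.049], TCP at [282.635, -585.332, 404.729] pointing down, gripper open.
Joint ranges: [-164.97, 164.97], [-17.58, 116.51], [-87.97, 89.64], [11.32, 138.91], [-80.73, 260.73], [10.89, 115.49], [-147.41, 147.41]. Speed limits (degrees/s): [147.25, 147.25, 180, 180, 180, 180, 180].

## Interface

Orientations are given as a 3x3 rotation matrix whose columns are the frame's x, y, z axes.
In Python, from station import * gives the robot as it stands.
- The arm moves only by the shell command python3 -m pendant 'ROWS' [FORCE]. ROWS is a JSON object of lists of equal length, an entry for each row: "claw": the closure, from 0 (fully open) to 1 (shut); "travel": the shift along the world's x, y, z in m, a list of three; "rot": the turn, a rotation vector about the world's x, y, z in units of 6 degrees (1.0 is 6 degrees), a list of three. In form: {"claw": [claw, ...], "travel": [[dx, dy, dz], ...], "rot": [[ax, ay, az], ...]}. A call has 1 to 12 rows; each row shifts and turns the commanded pose from where the row before left it; what a row does not reach is not made up. A row lasts 1/10 s, in which the tool goes at most 50 mm and 8.59 degrees, less where a joint would pass 70% of its speed; a pose out of reach is approached as far as the arm can. A call is refused whole if a number of a shift passes 0.05 or a number of a turn 1, either way. A call with a gripper value outside its range is refused whole. The fingers move at their own pace and stop on an object; FORCE is the grip in N (left out, the last holds). Time passes only in rows, so rows that do not move let the fingers close. It gives the time, the measured TCP pose, the force and the opening at its end, in the units of the state.
- read_state(): the state, without advancing time (a new reading comes with each control period).
- snapshot(name): name is "scene" or "top"; returns a dict with "frame" (384x512x3 uint8, blue, green, red), "range_z" (384x512 float32, mm along the optical axis (not along the pixel's ray), 0 where there is no reading), "fx", "fy", "cx", "cy" (pixels), "k1" (the pictures are not rectified: a ray, as slopes to the right and down, at radius r is drawn at 1 + k1 r^2 times it, then the intrinsics apply), "R" (3x3) and "t" (3): a world point X has camera coordinates R X + t. Camera axes: x right, y down, z forward; pixel columns grow to the right and rows downward; lengths in mm; the calibration is good to about 2 mm. A picture is of the moment at which its call begins.
- job_done(): hands the job in, once; it reports no verdict.
The state is a dict: "time": time; "joints": joint angles; "qvel": joint speeds; "joint_torque": joint torques, N m; "tool_pos": TCP position; "tcp_rot": TCP orientation; "ft_force": force on the tool from outside, world axes, zero at the start; "ft_torque": the same for the moment, N m; "gripper_width": opening from 0.0 (shut) to 1.0 (fully open).
Only numpy, scipy, OpenCV 4.12 (cv2) and the standard library are available. Lean on these libraries where they do the work, as an engineer would, in place of code of your own. Each camera call takes 0.05 s, during which the arm holds its last target.

## Working session

There is one attempt and no reset: what is moved stays moved. The work goes in short steps, Python scripts to look and compute and a shell command to move; the robot and the scene stay as the last step left them, time stands still between calls to the robot, and variables do not carry over. Pictures are saved under pics/ and viewed, and the job is handed in when it is done.

```bash
ls; mkdir -p pics
python3 - <<'E'
from station import *
import cv2,numpy as np
s=read_state();print({k:np.round(v,3).tolist() for k,v in s.items()})
for n in("scene","top"):
    d=snapshot(n);cv2.imwrite(f"pics/{n}0.png",d["frame"]);print(n,d["fx"],d["cx"],d["cy"],d["k1"],np.round(d["R"],3).tolist(),d["t"])
    np.savez(f"{n}0.npz",**d)
E
```

```text
pics
{'time': 0.0, 'joints': [79.308, 28.753, -24.454, 88.892, 12.652, 65.219, -12.048], 'qvel': [0.127, 0.09, 0.112, 0.007, 0.026, 0.143, -0.009], 'joint_torque': [0.001, -56.659, -5.816, -27.911, -0.069, 0.031, 0.0], 'tool_pos': [282.411, -585.044, 403.679], 'tcp_rot': [[0.9, 0.435, -0.001], [0.435, -0.9, 0.002], [0.0, -0.002, -1.0]], 'ft_force': [0.926, -1.13, -0.235], 'ft_torque': [0.073, -0.001, 0.023], 'gripper_width': 1.003}
scene 440.22043967740893 250.85844202625677 192.41010698567987 -0.1120003402166164 [[0.152, 0.988, -0.012], [0.777, -0.127, -0.616], [-0.61, 0.084, -0.788]] [ -78.03689488 -428.19544879 2079.57988608]
top 348.9822664447869 254.86668045043317 189.64155769127996 -0.08043217175971629 [[0.005, -1.0, 0.015], [-0.993, -0.007, -0.119], [0.119, -0.015, -0.993]] [ -38.49101331  656.00196229 1346.86612048]
```

View pics/scene0.png

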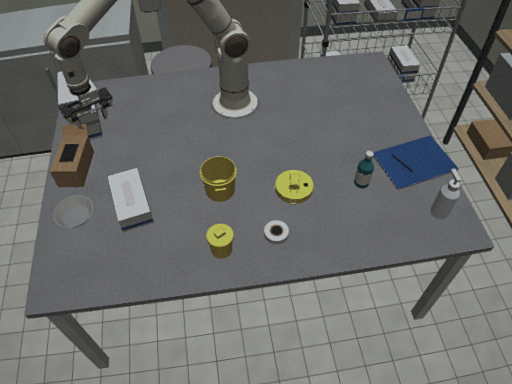

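View pics/top0.png

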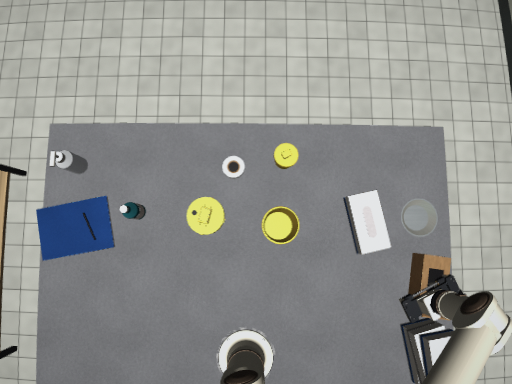

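The top view shows the lid at about (206,215), the open bin at (281,225), the small bin at (286,155), tape at (233,166), the bottle at (130,210) and the carton at (368,222). Next I'll measure the positions.

```bash
cat > h.py <<'E'
import numpy as np,cv2
from station import *
def K(d): return np.array([[d["fx"],0,d["cx"]],[0,d["fy"],d["cy"]],[0,0,1.]])
def D(d): return np.array([float(d["k1"]),0,0,0,0])
def cloud(d):
    h,w=d["range_z"].shape
    u,v=np.meshgrid(np.arange(w),np.arange(h))
    p=cv2.undistortPoints(np.stack([u,v],-1).reshape(-1,1,2).astype(float),K(d),D(d)).reshape(h,w,2)
    z=d["range_z"].astype(float)
    c=np.dstack([p[...,0]*z,p[...,1]*z,z]);X=(c-d["t"])@d["R"]
    return X
def plane(d,uv,zp):
    p=cv2.undistortPoints(np.array(uv,float).reshape(-1,1,2),K(d),D(d)).reshape(-1,2)
    r=np.c_[p,np.ones(len(p))]@d["R"]; C=-d["R"].T@d["t"]
    return C+r*((zp-C[2])/r[:,2])[:,None]
def yellow(d):
    h=cv2.cvtColor(d["frame"],cv2.COLOR_BGR2HSV)
    return cv2.inRange(h,(22,110,60),(38,255,255))
def load(n): return dict(np.load(n))
E
python3 - <<'E'
from h import *
for n in("top","scene"):
    d=load(n+"0.npz");m=yellow(d);X=cloud(d)
    cs,_=cv2.findContours(m,cv2.RETR_EXTERNAL,cv2.CHAIN_APPROX_NONE)
    for c in cs:
        if cv2.contourArea(c)<100: continue
        x,y,w,h=cv2.boundingRect(c);M=np.zeros_like(m);cv2.drawContours(M,[c],-1,255,-1)
        P=X[(M>0)&(d["range_z"]>0)]
        print(n,(x,y,w,h),cv2.contourArea(c),P.mean(0).round(1),"z pct",np.percentile(P[:,2],[2,20,50,80,98]).round(1))
        e=cv2.fitEllipse(c)
        print('  ellipse',np.round(e[0],2),np.round(e[1],1),[ (z,plane(d,[e[0]],z)[0,:2].round(1).tolist()) for z in (0,31,117,130)])
    x0,y0,w,h=(180,120,130,130) if n=="top" else (190,140,140,120)
    cv2.imwrite(f"pics/{n}0z.png",cv2.resize(d["frame"][y0:y0+h,x0:x0+w],None,fx=5,fy=5,interpolation=cv2.INTER_CUBIC)[:600,:800])
E
```

```text
top (262, 206, 37, 38) 1060.0 [ 517.5 -134.2   42.2] z pct [ -1.9   2.8   7.1 109.7 132.6]
  ellipse [280.1  224.81] [36.5 37. ] [(0, [518.3, -138.1]), (31, [517.7, -135.4]), (117, [516.0, -127.9]), (130, [515.8, -126.7])]
top (187, 197, 38, 38) 1055.0 [553.4 161.1  35.3] z pct [ 9.4 29.1 32.1 36.3 65.3]
  ellipse [205.19 215.3 ] [36.5 36.9] [(0, [554.9, 165.5]), (31, [553.5, 161.6]), (117, [549.6, 150.6]), (130, [549.0, 149.0])]
top (274, 143, 24, 26) 457.5 [ 783.9 -151.3   98.3] z pct [ 17.2  97.9 101.  104.2 121. ]
  ellipse [285.49 155.19] [23.2 25.3] [(0, [805.8, -161.5]), (31, [798.9, -158.3]), (117, [779.7, -149.4]), (130, [776.8, -148.0])]
scene (206, 224, 27, 34) 667.5 [ 802.6 -150.7   85.4] z pct [ 13.6  62.5  96.8 101.2 118.1]
  ellipse [220.   239.47] [25.4 34.3] [(0, [748.1, -150.7]), (31, [767.6, -150.8]), (117, [821.9, -150.9]), (130, [830.1, -150.9])]
scene (275, 170, 38, 34) 933.5 [569.2 161.4  32.3] z pct [ 7.2 25.7 29.6 34.6 63.1]
  ellipse [293.78 185.65] [31.7 37.7] [(0, [543.8, 169.2]), (31, [568.0, 161.9]), (117, [635.0, 141.7]), (130, [645.1, 138.7])]
scene (200, 157, 37, 44) 1187.0 [ 514.5 -125.9   73.8] z pct [  3.4  36.1  77.2 113.3 129.5]
  ellipse [218.43 177.38] [34.4 45. ] [(0, [451.7, -124.4]), (31, [477.9, -125.1]), (117, [550.7, -126.9]), (130, [561.8, -127.1])]
```

Run:
```python
from h import *
d=load("top0.npz")
cv2.imwrite("pics/lid.png",cv2.resize(d["frame"][190:240,180:232],None,fx=10,fy=10,interpolation=cv2.INTER_CUBIC))
```

```text
(no output)
```

View pics/lid.png

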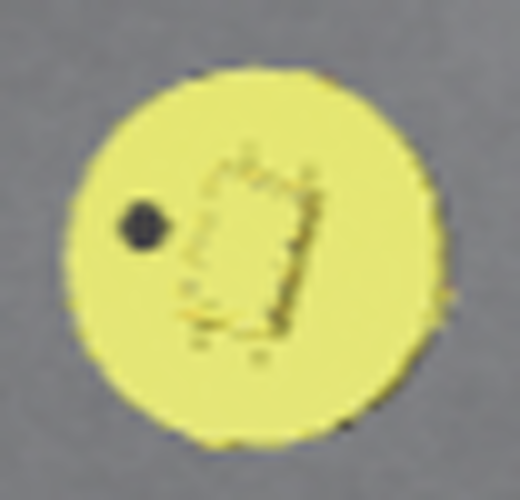

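View pics/scene0z.png

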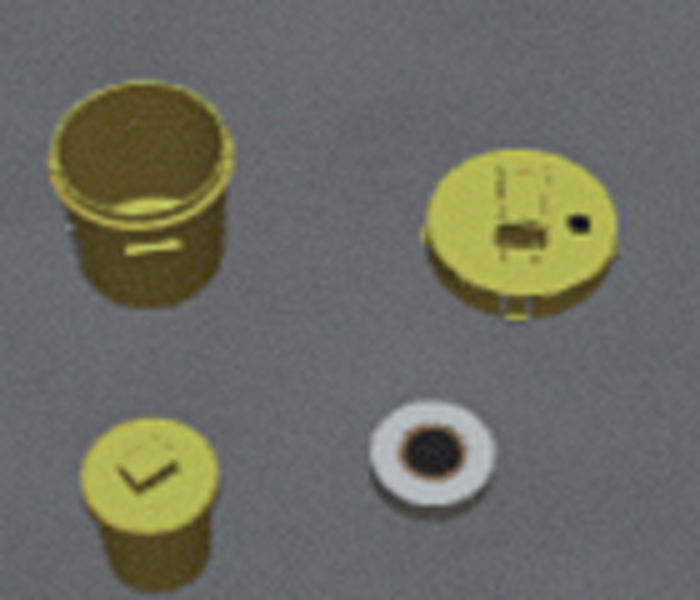

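Run:
```python
from h import *
for n,box in(("top",(187,197,38,38)),("scene",(270,165,48,44))):
    d=load(n+"0.npz");X=cloud(d);x,y,w,h=box
    S=X[y:y+h,x:x+w].reshape(-1,3);g=S[(S[:,2]>50)&(S[:,2]<75)]
    r=cv2.minAreaRect(g[:,:2].astype(np.float32));print(n,len(g),g.mean(0).round(1),np.round(r[0],1),np.round(r[1],1),r[2])
d=load("top0.npz")
c=plane(d,[[180+a/10-.45,190+b/10-.45] for a,b in((228,165),(318,192),(280,335),(190,310))],61)[:,:2]
print(c.round(1),c.mean(0)); l=(c[0]+c[1]-c[2]-c[3])/2;s=(c[1]+c[2]-c[0]-c[3])/2
print(np.linalg.norm(l),np.linalg.norm(s),np.degrees(np.arctan2(l[1],l[0])),np.degrees(np.arctan2(s[1],s[0])))
d=load("scene0.npz")
cv2.imwrite("pics/lids.png",cv2.resize(d["frame"][165:210,270:318],None,fx=12,fy=12,interpolation=cv2.INTER_CUBIC))
```

```text
top 155 [554.6 162.3  62.5] [554.1 163.8] [40.2 59.1] 76.85743713378906
scene 140 [561.5 162.7  59.7] [557.9 163.2] [39.2 62.1] 77.64009857177734
[[588.  169.6]
 [577.7 134.3]
 [522.3 148. ]
 [531.7 183.1]] [554.91536721 158.76633769]
57.53942719060305 36.489741636401384 -13.684818781471092 -105.60893007322161
```

View pics/lids.png

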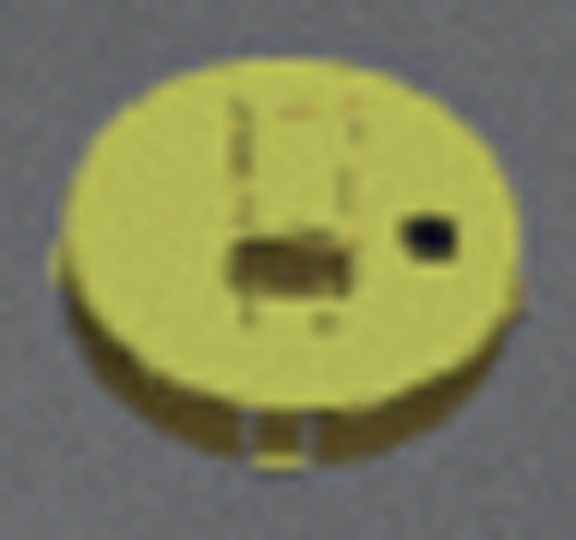

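The chute is at about (555,162.5), with its short axis at 76.8°. The turn needed is +141°, which keeps joint 7 near the middle of its range.

```bash
python3 -m pendant '{"claw":[0,0,0,0,0,0,0,0,0,0,0,0],"travel":[[0.012,0.031,0],[0.012,0.031,0],[0.012,0.031,0],[0.012,0.031,0],[0.012,0.031,0],[0.012,0.031,0],[0.012,0.031,0],[0.012,0.031,0],[0.012,0.031,0],[0.012,0.031,0],[0.012,0.031,0],[0.012,0.031,0]],"rot":[[0,0,1],[0,0,1],[0,0,1],[0,0,1],[0,0,1],[0,0,1],[0,0,1],[0,0,1],[0,0,1],[0,0,1],[0,0,1],[0,0,1]]}'
cat > st.py <<'E'
from h import *
s=read_state();R=np.array(s["tcp_rot"])
print("t",s["time"],"q",np.round(s["joints"],1),"pos",np.round(s["tool_pos"],1),"yaw_y",np.degrees(np.arctan2(R[1,1],R[0,1])).round(2),"z",R[:,2].round(4),"F",np.round(s["ft_force"],1),"T",np.round(s["ft_torque"],2),"w",round(float(s["gripper_width"])*92,1))
E
python3 st.py
```

```text
time: 1.3
tool_pos: [426.7, -212.0, 404.6]
tcp_rot: [[-0.139, 0.99, -0.0], [0.99, 0.139, -0.0], [-0.0, -0.0, -1.0]]
ft_force: [0.2, 1.1, -0.6]
gripper_width: 1.001
t 1.3 q [ 67.   14.4 -49.8 112.4  12.8  58.8  19.3] pos [ 426.7 -212.   404.6] yaw_y 8.01 z [-4.e-04 -1.e-04 -1.e+00] F [ 0.2  1.1 -0.6] T [ 0.01 -0.15  0.03] w 92.1
```

```bash
python3 -m pendant '{"claw":[0,0,0,0,0,0,0,0,0,0,0,0],"travel":[[0.011,0.031,-0.005],[0.011,0.031,-0.005],[0.011,0.031,-0.005],[0.011,0.031,-0.005],[0.011,0.031,-0.005],[0.011,0.031,-0.005],[0.011,0.031,-0.005],[0.011,0.031,-0.005],[0.010,0.031,-0.005],[0.010,0.031,-0.005],[0.010,0.032,-0.005],[0.010,0.032,-0.005]],"rot":[[0,0,1],[0,0,1],[0,0,1],[0,0,1],[0,0,1],[0,0,1],[0,0,1],[0,0,1],[0,0,1],[0,0,1],[0,0,1],[0,0,0.47]]}' >/dev/null; python3 st.py
python3 - <<'E'
from h import *
d=snapshot("top");cv2.imwrite("pics/top1.png",d["frame"]);d=snapshot("scene");cv2.imwrite("pics/scene1.png",d["frame"])
E
```

```text
t 2.5 q [ 24.3  36.5 -59.5 101.9  35.3  62.6  29.2] pos [554.9 161.6 343.9] yaw_y 76.77 z [-1.1e-03 -2.0e-04 -1.0e+00] F [ 0.3 -0.   0.3] T [ 0.12 -0.18 -0.01] w 92.3
```

View pics/scene1.png

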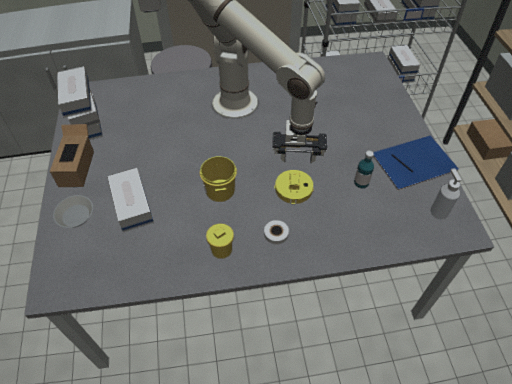

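The gripper is above the lid with the jaws across the chute. I'll descend to TCP z of about 213 mm and then close.

```bash
python3 -m pendant '{"claw":[0,0,0,0,0,0,0,0,0,0],"travel":[[0,0.001,-0.02],[0,0,-0.02],[0,0,-0.02],[0,0,-0.02],[0,0,-0.015],[0,0,-0.012],[0,0,-0.012],[0,0,-0.012],[0,0,0],[0,0,0]],"rot":[[0,0,0],[0,0,0],[0,0,0],[0,0,0],[0,0,0],[0,0,0],[0,0,0],[0,0,0],[0,0,0],[0,0,0]]}' >/dev/null; python3 st.py
python3 - <<'E'
from h import *
d=snapshot("scene");cv2.imwrite("pics/scene2.png",cv2.resize(d["frame"][120:220,240:350],None,fx=6,fy=6,interpolation=cv2.INTER_CUBIC))
E
```

```text
t 3.6 q [ 18.4  45.5 -50.8 106.   45.2  51.2  22.1] pos [554.7 161.9 213.8] yaw_y 76.61 z [-2.e-04  2.e-04 -1.e+00] F [0.3 0.9 0. ] T [ 0.11 -0.16 -0.  ] w 91.6
```

View pics/scene2.png

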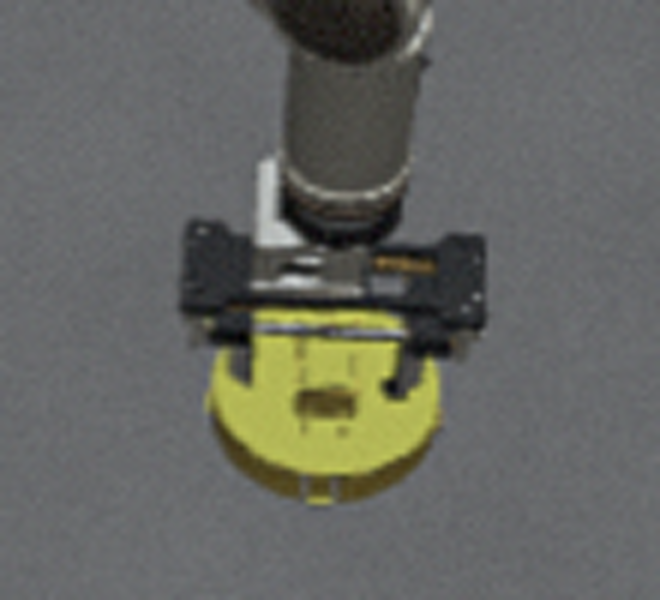

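The fingers straddle the chute near its middle, so I'll grip.

```bash
python3 -m pendant '{"claw":[1,1,1,1,1,1,1,1],"travel":[[0,0,0],[0,0,0],[0,0,0],[0,0,0],[0,0,0],[0,0,0],[0,0,0],[0,0,0]],"rot":[[0,0,0],[0,0,0],[0,0,0],[0,0,0],[0,0,0],[0,0,0],[0,0,0],[0,0,0]]}' 55; python3 st.py
```

```text
time: 4.45
tool_pos: [554.7, 161.8, 213.8]
tcp_rot: [[-0.973, 0.232, 0.0], [0.232, 0.973, 0.0], [-0.0, 0.0, -1.0]]
ft_force: [-0.4, 0.5, -1.0]
gripper_width: 0.432
t 4.45 q [ 18.4  45.5 -50.8 106.   45.2  51.2  22.1] pos [554.7 161.8 213.8] yaw_y 76.6 z [ 1.e-04  3.e-04 -1.e+00] F [-0.4  0.5 -1. ] T [ 0.21 -0.12  0.  ] w 39.7
```

```bash
python3 -m pendant '{"claw":[1,1,1,1,1,1,1,1,1,1],"travel":[[0,0,0.01],[0,0,0.02],[0,0,0.03],[0,0,0.03],[0,0,0.03],[0,0,0.03],[0,0,0.03],[0,0,0.01],[0,0,0],[0,0,0]],"rot":[[0,0,0],[0,0,0],[0,0,0],[0,0,0],[0,0,0],[0,0,0],[0,0,0],[0,0,0],[0,0,0],[0,0,0]]}' >/dev/null; python3 st.py
python3 - <<'E'
from h import *
for n in("scene","top"):
    d=snapshot(n);np.savez(n+"3.npz",**d);cv2.imwrite(f"pics/{n}3.png",d["frame"])
E
```

```text
t 5.45 q [ 26.6  32.8 -62.6  98.9  31.3  68.   31.9] pos [554.2 161.2 403. ] yaw_y 76.58 z [-9.e-04 -9.e-04 -1.e+00] F [-0.6  0.1 -1.5] T [ 0.06 -0.14  0.05] w 39.8
```

Run:
```python
from h import *
a=cv2.imread("pics/scene3.png")[90:215,190:340];b=cv2.imread("pics/top3.png")[180:280,160:310]
cv2.imwrite("pics/c3.png",np.vstack([cv2.resize(i,None,fx=4,fy=4,interpolation=cv2.INTER_CUBIC)[:299] for i in(a[20:],b)]))
```

```text
(no output)
```

View pics/c3.png

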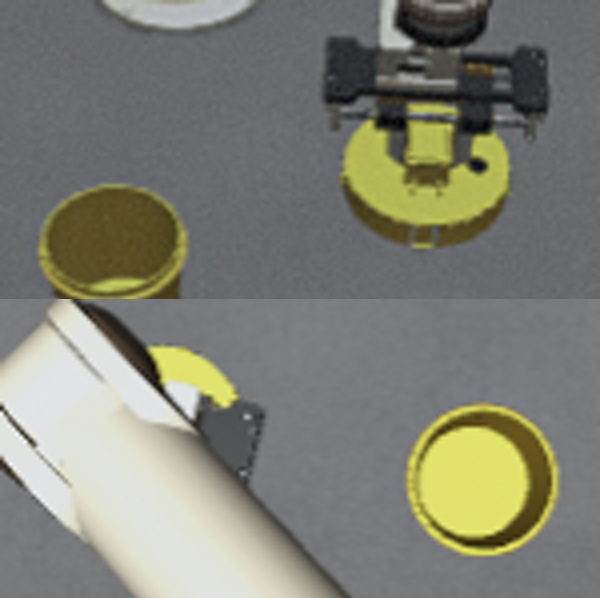

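The lid hangs level in the grip: scene view about (293,155), lid front edge about (296,170). Next come circle fits on the right planes for the lid centre relative to the TCP and for the bin axis.

```bash
cat >> h.py <<'E'
from scipy.optimize import least_squares
def sat(d,k=6,box=None):
    x,y,w,h=box
    f=d["frame"][y:y+h,x:x+w].astype(np.float32)
    f=cv2.resize(cv2.GaussianBlur(f,(0,0),0.6),None,fx=k,fy=k,interpolation=cv2.INTER_CUBIC)
    s=(f[...,1]+f[...,2])/2-f[...,0]; s=s/np.maximum(f.max(2),1)
    m=(s>0.3).astype(np.uint8)*255
    cs,_=cv2.findContours(m,cv2.RETR_EXTERNAL,cv2.CHAIN_APPROX_NONE)
    c=max(cs,key=cv2.contourArea).reshape(-1,2).astype(float)
    c=c[(c.min(1)>1)&(c[:,0]<k*w-2)&(c[:,1]<k*h-2)]
    return (c+.5)/k-.5+[x,y]
def circ(P,r=None):
    p0=[*P.mean(0)]+([70] if r is None else [])
    f=lambda p:np.hypot(P[:,0]-p[0],P[:,1]-p[1])-(p[2] if r is None else r)
    s=least_squares(f,p0,loss="soft_l1",f_scale=1.);return s.x.round(2),np.sqrt(np.mean(s.fun**2)).round(2)
E
python3 - <<'E'
from h import *
d=load("top0.npz");C=-d["R"].T@d["t"];print("C",C.round())
def far(P,C):  # angle from camera nadir direction
    c=P.mean(0);u=(c-C[:2]);u/=np.linalg.norm(u);return ((P-c)@u)
P=plane(d,sat(d,box=(180,190,52,52)),31)[:,:2];print("lid top all",circ(P));f=far(P,C);print("far half",circ(P[f>0]),circ(P[f>0],74.5))
P=plane(d,sat(d,box=(255,198,52,54)),117)[:,:2];print("bin top rib",circ(P),circ(P,70))
d=load("scene0.npz");C=-d["R"].T@d["t"];print("C",C.round())
P=plane(d,sat(d,box=(265,160,58,54)),31)[:,:2];f=far(P,C);
print("lid scene far",circ(P[f<-15]) ,circ(P[f>5]),circ(P[f>5],74.5))
c=sat(d,box=(192,148,54,64));P=plane(d,c,130)[:,:2];f=P[:,0];print(P[:,0].min(),P[:,0].max())
q=P[f<P[:,0].min()+40];print("bin scene rim back",circ(q),circ(q,66))
E
```

```text
C [ 491.  -14. 1416.]
lid top all (array([553.8 , 161.94,  75.39]), np.float64(0.81))
far half (array([553.99, 162.5 ,  74.97]), np.float64(0.52)) (array([554.18, 163.07]), np.float64(0.57))
bin top rib (array([ 516.34, -128.07,   70.74]), np.float64(0.31)) (array([ 516.34, -128.07]), np.float64(0.8))
C [1614. -153. 1373.]
lid scene far (array([579.13, 158.44,  71.29]), np.float64(5.31)) (array([557.97, 164.65,  74.56]), np.float64(0.42)) (array([557.9 , 164.68]), np.float64(0.42))
452.9239044421804 671.5543894966995
bin scene rim back (array([ 519.99, -126.02,   65.94]), np.float64(0.5)) (array([ 520.06, -126.02]), np.float64(0.5))
```

Run:
```python
from h import *
d=load("scene3.npz");c=sat(d,box=(270,115,60,45+10));
zp=31+403-213.8
P=plane(d,c,zp)[:,:2];print(P.min(0),P.max(0))
# side arcs: silhouette = plate edge at sides/back; list per-bearing radii about guess
g=np.array([557.5,164.]);a=np.degrees(np.arctan2(*(P-g).T[::-1]));r=np.hypot(*(P-g).T)
for b in range(-180,180,15):
    k=(a>=b)&(a<b+15)
    if k.any(): print(b,k.sum(),r[k].mean().round(1),r[k].std().round(1))
```

```text
[493.10302953  80.61655038] [650.99883939 236.09930781]
-180 26 55.6 1.9
-165 24 41.2 5.1
-150 82 60.0 15.8
-135 43 54.6 21.3
-120 45 55.5 23.3
-105 34 64.9 22.4
-90 26 82.8 0.7
-75 28 86.4 1.9
-60 31 92.9 1.5
-45 22 96.8 1.1
-30 30 86.7 3.3
-15 41 82.2 4.4
0 11 92.5 1.4
15 28 88.1 1.9
30 26 80.3 2.3
45 23 75.8 0.8
60 45 57.3 15.6
75 78 45.5 18.4
90 43 52.7 20.6
105 60 54.0 16.8
120 33 46.3 11.9
135 26 51.0 4.4
150 24 54.9 0.6
165 23 54.2 0.4
```

Run:
```python
from h import *
def bright(d,box,thr,k=6):
    x,y,w,h=box
    f=cv2.resize(cv2.GaussianBlur(d["frame"][y:y+h,x:x+w].astype(np.float32),(0,0),.6),None,fx=k,fy=k,interpolation=cv2.INTER_CUBIC)
    m=((f[...,1]-.0>thr)&(f[...,1]-f[...,0]>.3*f[...,1])).astype(np.uint8)*255
    cs,_=cv2.findContours(m,cv2.RETR_EXTERNAL,cv2.CHAIN_APPROX_NONE)
    c=max(cs,key=cv2.contourArea).reshape(-1,2).astype(float)
    return (c+.5)/k-.5+[x,y]
for n,box,zp,g in(("scene0.npz",(265,160,58,54),31,(558,164.7)),("scene3.npz",(270,115,60,55),31+403-213.8,(557.4,164))):
    d=load(n)
    for thr in(115,130,145):
        P=plane(d,bright(d,box,thr),zp)[:,:2];g=np.array(g)
        a=np.degrees(np.arctan2(*(P-g).T[::-1]));r=np.hypot(*(P-g).T)
        k=(abs(a)<75)&(r>62)&(r<88)
        print(n,thr,k.sum(),circ(P[k]),circ(P[k],74.5))
    if n=="scene3.npz":
        for b in range(-75,75,15):
            q=k&(a>=b)&(a<b+15);print(b,q.sum(),r[q].mean().round(1))
```

```text
scene0.npz 115 256 (array([557.61, 165.12,  75.62]), np.float64(0.87)) (array([558.94, 164.98]), np.float64(0.93))
scene0.npz 130 252 (array([557.08, 165.24,  74.95]), np.float64(0.61)) (array([557.61, 165.21]), np.float64(0.63))
scene0.npz 145 244 (array([556.95, 165.25,  73.86]), np.float64(0.48)) (array([556.18, 165.24]), np.float64(0.51))
scene3.npz 115 278 (array([557.74, 161.75,  74.73]), np.float64(0.88)) (array([558.01, 161.73]), np.float64(0.89))
scene3.npz 130 270 (array([557.09, 161.8 ,  74.14]), np.float64(0.64)) (array([556.66, 161.82]), np.float64(0.64))
scene3.npz 145 267 (array([557.02, 161.83,  73.1 ]), np.float64(0.52)) (array([555.38, 161.92]), np.float64(0.64))
-75 23 74.9
-60 26 74.6
-45 31 74.2
-30 32 73.8
-15 33 72.5
0 30 72.2
15 25 72.0
30 23 71.7
45 21 71.9
60 23 70.5
```

Both cameras agree on a TCP target of about (517.2, -126.6).

```bash
python3 -m pendant '{"claw":[1,1,1,1,1,1,1,1,1,1,1,1],"travel":[[-0.002,-0.015,0],[-0.004,-0.028,0],[-0.004,-0.03,0],[-0.004,-0.03,0],[-0.004,-0.03,0],[-0.004,-0.03,0],[-0.004,-0.03,0],[-0.004,-0.03,0],[-0.004,-0.03,0],[-0.003,-0.025,0],[0,-0.01,0],[0,0,0]],"rot":[[0,0,0],[0,0,0],[0,0,0],[0,0,0],[0,0,0],[0,0,0],[0,0,0],[0,0,0],[0,0,0],[0,0,0],[0,0,0],[0,0,0]]}' >/dev/null; python3 st.py;  python3 - <<'E'
from h import *
d=snapshot("scene");np.savez("scene4.npz",**d);cv2.imwrite("pics/scene4.png",cv2.resize(d["frame"][100:220,160:290],None,fx=5,fy=5,interpolation=cv2.INTER_CUBIC))
E
```

```text
t 6.75 q [ 62.   29.  -66.3 104.9  29.1  65.6  62.1] pos [ 517.4 -127.8  402.7] yaw_y 76.42 z [-0.0015  0.001  -1.    ] F [ 0.4  0.5 -1. ] T [ 0.11 -0.11 -0.01] w 40.1
```

View pics/scene4.png

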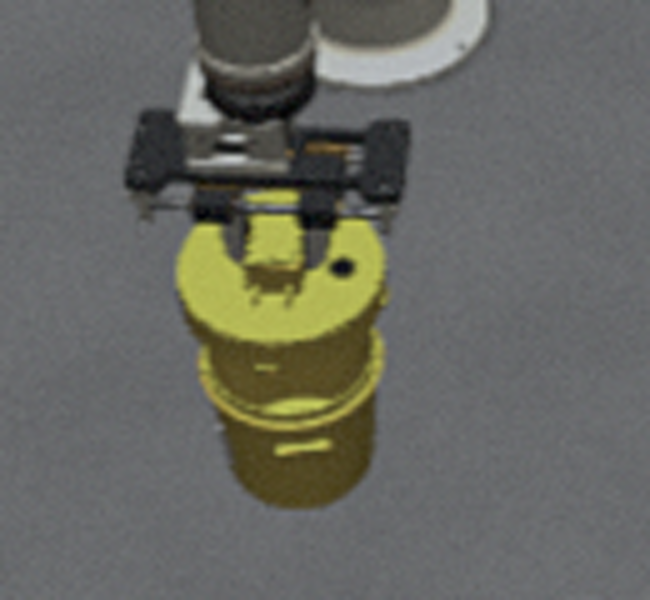

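```bash
python3 -m pendant '{"claw":[1,1,1,1,1,1],"travel":[[0,0.001,-0.01],[0,0,-0.015],[0,0,-0.015],[0,0,-0.01],[0,0,0],[0,0,0]],"rot":[[0,0,0],[0,0,0],[0,0,0],[0,0,0],[0,0,0],[0,0,0]]}' >/dev/null; python3 st.py;  python3 - <<'E'
from h import *
d=snapshot("scene");np.savez("scene5.npz",**d);cv2.imwrite("pics/scene5.png",cv2.resize(d["frame"][120:210,175:265],None,fx=6.6,fy=6.6,interpolation=cv2.INTER_CUBIC))
E
```

```text
t 7.4 q [ 59.   32.2 -63.1 107.8  32.9  60.8  59.1] pos [ 517.7 -125.   353.4] yaw_y 76.63 z [-6.e-04  7.e-04 -1.e+00] F [-0.5  1.2 -1.3] T [ 0.02 -0.19 -0.03] w 39.7
```

View pics/scene5.png

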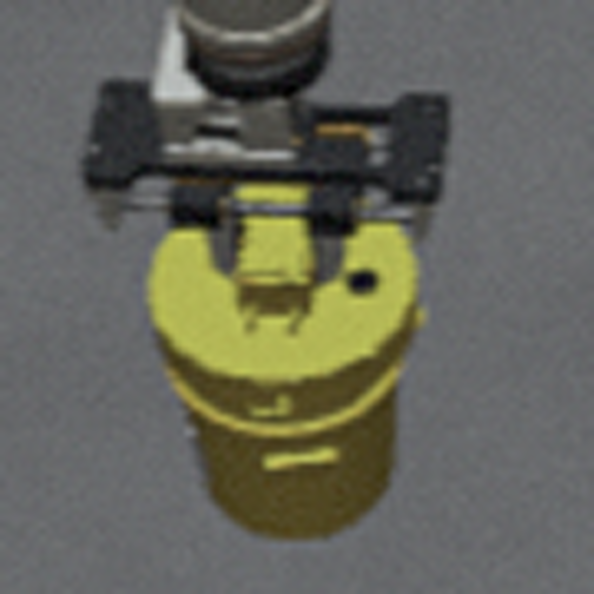

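```bash
python3 - <<'E'
from h import *
def bright(d,box,thr,k=6):
    x,y,w,h=box
    f=cv2.resize(cv2.GaussianBlur(d["frame"][y:y+h,x:x+w].astype(np.float32),(0,0),.6),None,fx=k,fy=k,interpolation=cv2.INTER_CUBIC)
    m=((f[...,1]-.0>thr)&(f[...,1]-f[...,0]>.3*f[...,1])).astype(np.uint8)*255
    cs,_=cv2.findContours(m,cv2.RETR_EXTERNAL,cv2.CHAIN_APPROX_NONE)
    c=max(cs,key=cv2.contourArea).reshape(-1,2).astype(float)
    return (c+.5)/k-.5+[x,y]
for n,box,z,t in(("scene4.npz",(185,130,60,42),402.7,(517.4,-127.8)),("scene5.npz",(190,145,60,50),353.4,(517.7,-125))):
    d=load(n);g=np.array([520.,-126.]);zp=31+z-213.8
    for thr in(115,130,145):
        P=plane(d,bright(d,box,thr),zp)[:,:2]
        a=np.degrees(np.arctan2(*(P-g).T[::-1]));r=np.hypot(*(P-g).T)
        k=(abs(a)<75)&(r>66)&(r<82)
        print(n,thr,k.sum(),circ(P[k]),circ(P[k],74.5))
E
python3 -m pendant '{"claw":[1],"travel":[[0,0,0]],"rot":[[0,0,0]]}' >/dev/null; python3 st.py
```

```text
scene4.npz 115 272 (array([ 519.64, -126.69,   75.79]), np.float64(0.45)) (array([ 521.17, -126.71]), np.float64(0.57))
scene4.npz 130 269 (array([ 519.41, -126.74,   74.76]), np.float64(0.38)) (array([ 519.73, -126.73]), np.float64(0.39))
scene4.npz 145 265 (array([ 519.17, -126.75,   73.77]), np.float64(0.4)) (array([ 518.3 , -126.77]), np.float64(0.44))
scene5.npz 115 269 (array([ 519.77, -124.11,   75.94]), np.float64(0.66)) (array([ 521.5, -124.1]), np.float64(0.77))
scene5.npz 130 265 (array([ 519.31, -124.08,   75.12]), np.float64(0.6)) (array([ 520.04, -124.07]), np.float64(0.63))
scene5.npz 145 265 (array([ 519.4 , -124.19,   73.88]), np.float64(0.61)) (array([ 648.11, -123.65]), np.float64(24.55))
t 7.55 q [ 59.1  32.1 -63.1 107.7  32.9  60.8  59.1] pos [ 518.  -125.3  354.3] yaw_y 76.59 z [ 1.e-03 -1.e-04 -1.e+00] F [-0.7  0.2 -1. ] T [ 0.05 -0.09  0.01] w 39.6
```

```bash
python3 -m pendant '{"claw":[1,1,1,1,1,1],"travel":[[0,-0.0015,0],[0,0,-0.005],[0,0,-0.01],[0,0,-0.008],[0,0,0],[0,0,0]],"rot":[[0,0,0],[0,0,0],[0,0,0],[0,0,0],[0,0,0],[0,0,0]]}' >/dev/null; python3 st.py;  python3 - <<'E'
from h import *
d=snapshot("scene");np.savez("scene6.npz",**d);cv2.imwrite("pics/scene6.png",cv2.resize(d["frame"][120:210,175:265],None,fx=6.6,fy=6.6,interpolation=cv2.INTER_CUBIC))
E
```

```text
t 8.15 q [ 57.8  33.8 -61.4 108.8  34.8  58.7  57.8] pos [ 517.5 -126.7  330.3] yaw_y 76.61 z [-8.e-04  6.e-04 -1.e+00] F [ 0.1 -0.2 -2.3] T [ 0.09 -0.19 -0.06] w 39.7
```

View pics/scene6.png

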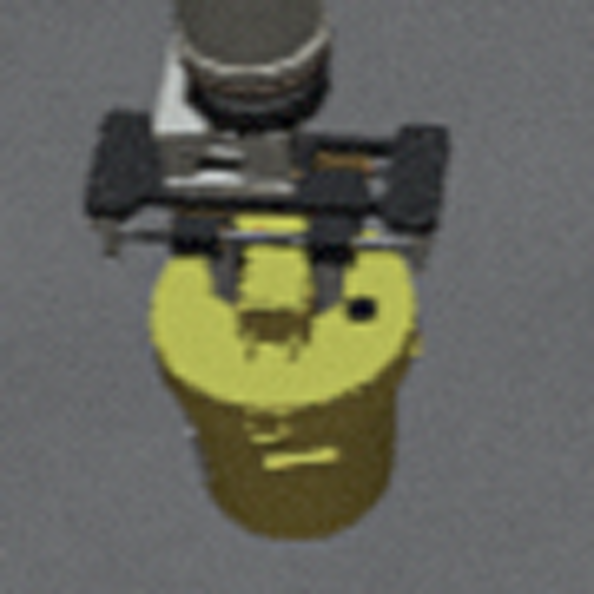

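The skirt has passed over the rim with no side force. I'll press in small steps.

```bash
python3 -m pendant '{"claw":[1,1,1,1],"travel":[[0,0,-0.003],[0,0,-0.002],[0,0,0],[0,0,0]],"rot":[[0,0,0],[0,0,0],[0,0,0],[0,0,0]]}' 60 >/dev/null; python3 st.py; python3 -m pendant '{"claw":[1,1,1],"travel":[[0,0,-0.002],[0,0,0],[0,0,0]],"rot":[[0,0,0],[0,0,0],[0,0,0]]}'  >/dev/null; python3 st.py
```

```text
t 8.6 q [ 57.6  34.1 -61.  109.   35.3  58.2  57.5] pos [ 517.6 -126.9  325.7] yaw_y 76.59 z [-2.e-04 -0.e+00 -1.e+00] F [-0.4  0.6 -0.5] T [ 0.06 -0.03 -0.01] w 39.6
t 8.9 q [ 57.4  34.2 -60.9 109.1  35.4  58.   57.3] pos [ 518.  -126.8  324.2] yaw_y 76.59 z [ 1.e-03 -3.e-04 -1.e+00] F [-0.5  0.   4.1] T [ 0.11  0.12 -0.  ] w 39.8
```

Contact, 4–5 N and little moment. I'll keep going.

```bash
for i in 1 2; do :; done; python3 -m pendant '{"claw":[1,1,1],"travel":[[0,0,-0.002],[0,0,0],[0,0,0]],"rot":[[0,0,0],[0,0,0],[0,0,0]]}'  >/dev/null; python3 st.py; python3 -m pendant '{"claw":[1,1,1],"travel":[[0,0,-0.002],[0,0,0],[0,0,0]],"rot":[[0,0,0],[0,0,0],[0,0,0]]}'  >/dev/null; python3 st.py; python3 -m pendant '{"claw":[1,1,1],"travel":[[0,0,-0.002],[0,0,0],[0,0,0]],"rot":[[0,0,0],[0,0,0],[0,0,0]]}'  >/dev/null; python3 st.py
```

```text
t 9.2 q [ 57.3  34.3 -60.8 109.1  35.6  57.9  57.2] pos [ 518.4 -126.7  322.9] yaw_y 76.59 z [ 2.1e-03 -6.0e-04 -1.0e+00] F [-1.   0.5  7.9] T [0.01 0.3  0.01] w 39.6
t 9.5 q [ 57.2  34.6 -60.6 109.3  35.8  57.6  57.1] pos [ 517.5 -126.9  319.3] yaw_y 76.59 z [-4.e-04  5.e-04 -1.e+00] F [ 1.6 -1.1 -2.9] T [ 0.07 -0.39 -0.01] w 39.5
t 9.8 q [ 57.1  34.7 -60.4 109.4  36.   57.5  57. ] pos [ 517.3 -126.9  317.2] yaw_y 76.59 z [-1.2e-03  3.0e-04 -1.0e+00] F [-0.1  0.2 -3.5] T [ 0.14 -0.11 -0.02] w 39.3
```

The clips snapped: force dropped to about zero at z of about 319 mm. I'll press on until the plate stops on the rim.

```bash
python3 -m pendant '{"claw":[1,1,1],"travel":[[0,0,-0.002],[0,0,0],[0,0,0]],"rot":[[0,0,0],[0,0,0],[0,0,0]]}'  >/dev/null; python3 st.py; python3 -m pendant '{"claw":[1,1,1],"travel":[[0,0,-0.002],[0,0,0],[0,0,0]],"rot":[[0,0,0],[0,0,0],[0,0,0]]}'  >/dev/null; python3 st.py; python3 -m pendant '{"claw":[1,1,1],"travel":[[0,0,-0.002],[0,0,0],[0,0,0]],"rot":[[0,0,0],[0,0,0],[0,0,0]]}'  >/dev/null; python3 st.py
```

```text
t 10.1 q [ 57.   34.8 -60.3 109.5  36.1  57.3  56.8] pos [ 517.7 -126.8  315.8] yaw_y 76.6 z [ 2.e-04  0.e+00 -1.e+00] F [ 0.5  0.3 -1.8] T [ 0.18 -0.15  0.02] w 39.5
t 10.4 q [ 56.9  34.8 -60.3 109.4  36.2  57.3  56.7] pos [ 518.  -126.5  315.7] yaw_y 76.59 z [ 2.0e-04 -1.7e-03 -1.0e+00] F [-5.8  0.3 17.7] T [0.31 1.31 0.02] w 39.9
t 10.7 q [ 56.8  34.8 -60.2 109.4  36.3  57.3  56.6] pos [ 518.2 -126.1  315.7] yaw_y 76.59 z [ 3.0e-04 -3.4e-03 -1.0e+00] F [-13.2   0.5  35.7] T [0.43 2.84 0.03] w 39.7
```

It stopped at z=315.7 mm, the predicted home height, with 36 N down. I'll trim out the sideways force.

```bash
python3 -m pendant '{"claw":[1,1,1,1],"travel":[[-0.001,0,0],[0,0,0],[0,0,0],[0,0,0]],"rot":[[0,0,0],[0,0,0],[0,0,0],[0,0,0]]}'  >/dev/null; python3 st.py;python3 - <<'E'
from h import *
for n in("scene","top"):
    d=snapshot(n);np.savez(n+"7.npz",**d);cv2.imwrite(f"pics/{n}7.png",d["frame"])
d=load("scene7.npz");cv2.imwrite("pics/scene7z.png",cv2.resize(d["frame"][120:210,175:265],None,fx=6.6,fy=6.6,interpolation=cv2.INTER_CUBIC))
E
```

```text
t 11.1 q [ 56.9  34.8 -60.3 109.5  36.3  57.2  56.6] pos [ 517.7 -126.2  315.7] yaw_y 76.58 z [ 0.002 -0.003 -1.   ] F [-11.   -1.3  31.8] T [ 0.44  2.25 -0.01] w 39.5
```

View pics/scene7z.png

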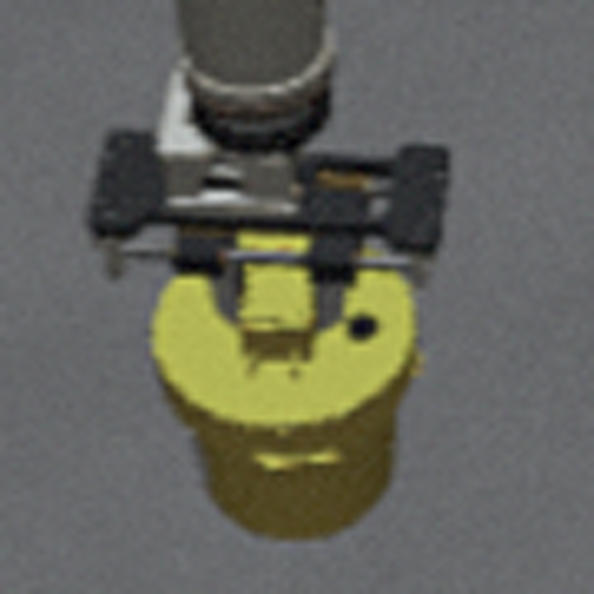

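View pics/scene7.png

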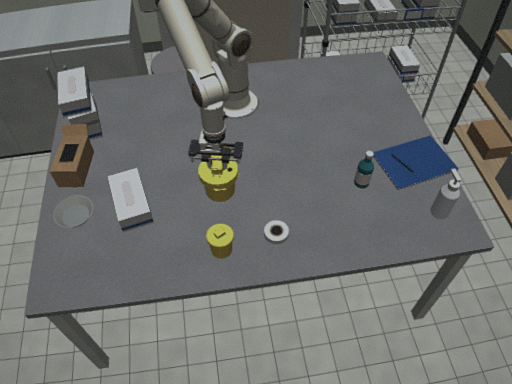

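```bash
python3 -m pendant '{"claw":[1,1,1,1,1,1],"travel":[[-0.001,0,0],[0,0,0],[0,0,0],[0,0,0],[0,0,0],[0,0,0]],"rot":[[0,0,0],[0,0,0],[0,0,0],[0,0,0],[0,0,0],[0,0,0]]}'  >/dev/null; python3 st.py; python3 -c "
from station import *
s=read_state()
if s['ft_force'][2]>25: job_done();print('done')"
```

```text
t 11.8 q [ 57.   34.7 -60.3 109.6  36.3  57.   56.6] pos [ 517.2 -126.3  315.6] yaw_y 76.59 z [ 0.0037 -0.0028 -1.    ] F [-7.6 -0.7 28.6] T [0.4  1.66 0.07] w 39.6
the job is handed in; nothing more can be done
done
```

The lid is on the bin, snapped down and fully home, and the hand is still gripping the chute and pressing. I handed the job in at 11.8 s.

I gripped the chute across its 40 mm, centred the lid over the bin using both cameras, and pressed it straight down.

**Last checks:**
- **Snap:** I read about 8 N before the snap and about none at z ≈ 319 mm. That 8 N is below the stated 10–20 N because I only read the force between 2 mm steps, so the peak probably fell in between. I took the drop to none to mean all four clips went; I did not check each clip by eye.
- **Height:** the plate stopped at TCP z = 315.7 mm, against 315.8 mm expected for fully home. So the lid did not slip in the grip.
- **Force:** it was pressing with about 29 N at hand-in, after reaching 36 N. About 8 N of sideways force remained after trimming.
- **Level:** the tool was tilted by about 0.3° at hand-in.
- **Other objects:** the last scene picture shows the carton, bottle, small bin and tape roll where they were.

**What disagreed:** the two cameras differed by up to about 4 mm in absolute position. They agreed on the lid-to-bin offset to about 0.1 mm, so I aimed by that offset.

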